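Lay out a calligraphy place

TASK

Lay out this calligraphy place for the next guest: put the grey inkstone lengthwise in the middle of the larger field of the red lacquer board with its black well towards the gold line, stand the water dropper in the middle of the smaller field, and lay the black ink stick on top of the inkstone, lengthwise and centred. Lay the steel bar weight across the practice sheet, centred in the blank margin between the orange stroke and the edge of the paper. Leave the orange ink stick, the porcelain pot and the white bottle where they are.

Things in the scene. Friction and masses are not known exactly. Their poses are not given: they have to be found in the camera images.
- sheet: White practice sheet on a pad, fixed, 150 x 110 mm, 3 mm thick, with four black strokes and one orange. Origin: centre of its underside. x axis along the 150 mm side towards the end with the orange stroke, y parallel to the strokes. The orange stroke covers x = 33 to 47 mm; the blank margin runs from there to the edge at x = 75 mm, its middle at x = 61 mm, y = 0. It lies at any angle.
- board: Flat red lacquer board, fixed, 190 x 95 mm, 8 mm thick, with a thin gold line across it. Origin: centre of its underside. x axis along the 190 mm side. The gold line lies at x = +8 mm; the larger field (x = -95 to +8 mm) has its middle at x = -43.5 mm, y = 0, the smaller field (x = +8 to +95 mm) at x = +51.5 mm, y = 0.
- stone_center (a point): Loose grey slate inkstone, 84 x 52 mm, 16 mm high, about 200 g, lying flat. Point: its centre, 8 mm above its underside. x axis along the 84 mm side towards the end with the black well (a recess 4 mm deep, x = 16 to 37 mm, inside 5 mm rims); the rest of its top is flat. z up. Grasp it across its 52 mm width.
- stick_center (a point): Loose black ink stick with a gold band near one end, a bar 64 x 16 mm and 12 mm high, about 25 g, lying flat. This point: its centre, 6 mm above its underside. x axis along its length, z up.
- dropper_center (a point): Loose water dropper, a white porcelain round closed pot with a blue band, 40 mm in diameter and 38 mm high, about 60 g, standing upright; its wall is upright from 3 to 30 mm above its foot. This point: its centre, 19 mm above its foot. z up.
- bar_center (a point): Loose plain steel bar paperweight, 110 x 16 mm and 12 mm high, about 160 g, lying flat. This point: its centre, 6 mm above its underside. x axis along its length, z up.
- redstick_center (a point): Loose orange ink stick with a black band near one end, same size and shape as the black one (64 x 16 x 12 mm). Not needed: leave it where it lies. This point: its centre, 6 mm above its underside. x axis along its length.
- pot: Bystander: round blue porcelain pot with a white lid, 58 mm in diameter, 30 mm high, loose. Origin: centre of its underside.
- bottle: Bystander: upright white plastic bottle with a green cap, 44 mm in diameter, 130 mm high, loose. Origin: centre of its underside.
Mind the look-alikes: they are no part of the job. Leave any pink look-alike of the part that bears stick_center alone.

How it is judged:
By the outcome, as a careful person would: the job done as asked, in the order asked, and still so for the second after the job is handed in, with the robot touching nothing.
It also fails if it takes over 99 s, if anything falls off the work surface, if the arm or the gripper's body presses on something with over 40 N, if the wrist force passes 120 N, or if a joint passes its speed limit or range.

ROBOT

A 7-joint arm with a two-finger parallel gripper is mounted at the origin on the work surface. World frame = base frame: x ahead of the robot, y to its left, z up, the work surface at z = 0. Lengths are in m, angles in rad, forces in N, time in s.
With the tool pointing down it reaches from about 0.4 to 0.875 m from the base axis. Payload 19.3 kg.
Tool frame: the origin (TCP) lies midway between the tips of the shut fingers; the grasp point (between the pads) lies 19 mm behind it; z points along the fingers, y is the line along which they close (so a half turn about z gives the same grasp; the last joint's range is limited). The gripper opens to 85 mm and grips with 20 to 120 N. Pads are 22 mm wide; open, the fingers measure 114 mm over their backs; the gripper's body (76 mm by 85 mm) begins 54 mm behind the grasp point. The pads swing forward as they close: fully open they stand 13 mm farther back than shut.
Start: joints at [1.164, 0.521, -0.036, 1.599, 0.021, 1.021, -0.113], TCP at [0.207, -0.59, 0.231] pointing down, gripper open.
Joint ranges: [-2.91, 2.91], [-0.3, 2.13], [-1.5, 1.42], [0.17, 2.43], [-1.26, 4.41], [0.16, 1.93], [-2.52, 2.52]. Speed limits (rad/s): [1.89, 1.89, 2.39, 2.39, 3.01, 3.01, 3.01].

INTERFACE

Orientations are given as [roll, pitch, yaw] about the fixed x, y, z axes, in that order (R = Rz(yaw) Ry(pitch) Rx(roll)).
In Python, from workcell import * gives the robot as it stands. The module is installed in compiled form; this text tells all that it offers.
- The arm moves only by the tool play_rows, never from a script. Its argument "deltas" is a list of rows, each a list of 7 numbers: the shift along the tool's x, y, z in units of 500 mm (1.0 is 500 mm), then the turn, a rotation vector about the tool's x, y, z in units of 120 degrees (1.0 is 120 degrees), then the closure, from 0 (fully open) to 1 (shut). A call has 1 to 10 rows; each row is the pose to reach, as a shift and turn from the pose commanded when the call began, along the tool's axes at that moment; what a row does not reach only later rows make up. A row lasts 1/10 s, in which the tool goes at most 50 mm and 8.59 degrees, less where a joint would pass 70% of its speed; a pose out of reach is approached as far as the arm can. A call with a number of a shift or a turn outside -1 to 1 is refused whole. A call with a gripper value outside its range is refused whole. The fingers move at their own pace and stop on an object; "newtons" is the grip in N (left out, the last holds). Time passes only in rows, so rows that repeat a pose let the fingers close. It gives the time, the measured TCP pose, the force, the opening and the grip force at its end, in the units of the state.
- observe(): the state, without advancing time (a new reading comes with each control period).
- grab_frame(name): name is "scene" or "top"; returns the picture (400x640x3 uint8, red, green, blue); there is no depth.
- get_calibration(name): a dict with "fovy" (degrees; the focal length in pixels is half the picture's height over the tangent of half this angle, whatever the lens; pixels are square), "cx", "cy" (the principal point, pixels), "k1" (the pictures are not rectified: a ray, as slopes to the right and down, at radius r is drawn at 1 + k1 r^2 times it, then the intrinsics apply), "xyz" and "rotation" of the camera in the world. Camera axes: x right, y down, z forward; pixel columns grow to the right and rows downward; lengths in m; the calibration is good to about 2 mm. A picture is of the moment at which its call begins. get_calibration takes no time and is no camera call.
- job_done(): hands the job in; it is judged then, once.
The state is a dict: "clock": time; "qpos": joint angles; "qd": joint speeds; "joint_efforts": joint torques, N m; "position": TCP position; "tool_rot": TCP orientation; "force": force on the tool from outside, world axes, zero at the start; "moment": the same for the moment, N m; "grip_width": finger opening in m; "finger_force": force on a finger pad.
Only numpy, scipy, OpenCV 4.12 (cv2) and the standard library are available. Lean on these libraries where they do the work, as an engineer would, in place of code of your own. Each camera call takes 0.05 s, during which the arm holds its last target. There are 200 camera calls.

## Working session

There is one attempt and no reset: what is moved stays moved. The work goes in short steps, Python scripts to look and compute and a tool call to move; the robot and the scene stay as the last step left them, time stands still between calls to the robot, and variables do not carry over. Pictures are saved under pics/ and viewed, at most 14 in all, crops included, and the job is handed in when it is done.

Besides the shell and the picture viewer there is one more tool, called after "Emit:" as name(argument=value, ...) on one line, values as JSON. play_rows: Moves the arm, as the interface text tells. Its arguments: {"type":"object","properties":{"deltas":{"type":"array"},"newtons":{"type":"number"}},"required":["deltas"]}

```bash
mkdir -p pics && python3 - <<'E'
from workcell import *
import cv2
print(observe())
for n in("scene","top"):
    print(n,get_calibration(n))
    im=grab_frame(n); cv2.imwrite(f"pics/{n}0.png",im[:,:,::-1])
E
```

```text
{'clock': 0.0, 'qpos': array([ 1.16379745,  0.52202466, -0.03632456,  1.60000036,  0.02120539,
        1.02112581, -0.11276185]), 'qd': array([-7.71353382e-04, -4.85154473e-04,  6.51697048e-04,  1.30488556e-03,
       -7.98578468e-04, -7.30206806e-05, -2.04604144e-03]), 'joint_efforts': array([-1.15735758e-03, -9.27108979e+01,  1.97947450e+00, -3.69934237e+01,
        1.78293331e-02,  8.21276248e-03, -4.43189106e-05]), 'position': array([ 0.20638908, -0.58957315,  0.23072188]), 'tool_rot': array([-3.14042318e+00,  9.08193814e-05,  3.36827328e-01]), 'force': array([-1.30281591,  0.01738695,  0.66020043]), 'moment': array([0.0137953 , 0.0012583 , 0.00409021]), 'finger_force': 0.0, 'grip_width': 0.08537441867633655}
scene {'fovy': 53.353196636691806, 'cx': 323.32134828201407, 'cy': 201.2289076432848, 'k1': 0.011638485673610801, 'xyz': array([0.98390817, 0.58464668, 0.64021263]), 'rotation': array([-2.21583021,  0.01697464,  2.58058951])}
top {'fovy': 51.456099017959005, 'cx': 324.0615766018321, 'cy': 195.853715023541, 'k1': -0.04245275710934022, 'xyz': array([ 0.42337983, -0.10230374,  1.04809283]), 'rotation': array([-2.99941563e+00, -1.12127496e-04, -1.55606583e+00])}
```

View pics/top0.png

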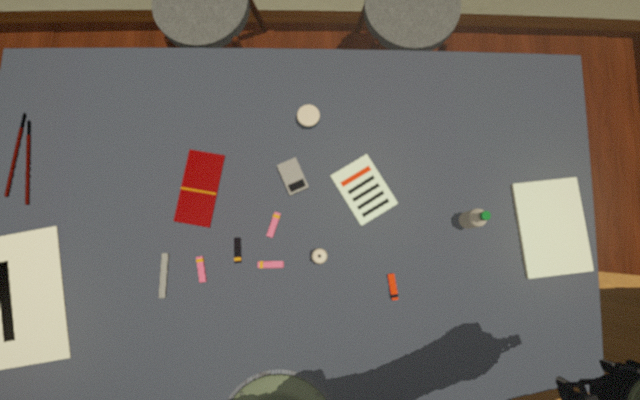

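View pics/scene0.png

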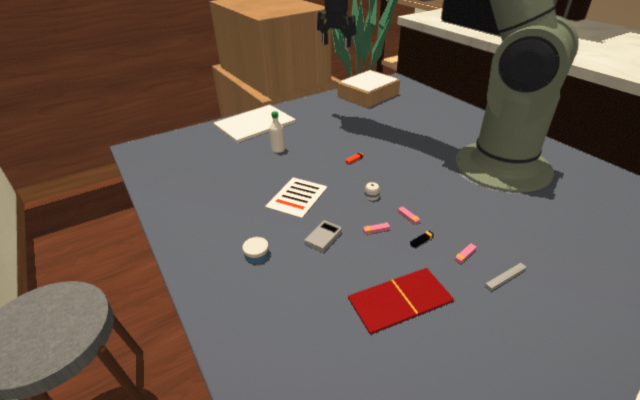

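Candidates in the top view:
- Black stick: (238,250), black with a gold band. It could be confused with the pink look-alikes at (273,224), (201,270) and (271,265), and the orange stick at (393,287). I choose (238,250).
- Stone: (293,176), well at the lower end.
- Dropper: (319,256), not the pot at (308,116).
- Bar: (164,275).
- Board: (200,188).
- Sheet: (364,189), not the plain papers at the table's edges.

Next I check that choice in a crop and measure.

```bash
cat > h.py <<'E'
from workcell import *
import cv2, numpy as np
from scipy.spatial.transform import Rotation as R
def cast(name,px,h):
    c=get_calibration(name); f=200/np.tan(np.radians(c["fovy"])/2)
    K=np.array([[f,0,c["cx"]],[0,f,c["cy"]],[0,0,1.]])
    u=cv2.undistortPoints(np.float64(px).reshape(-1,1,2),K,np.array([c["k1"],0,0,0.])).reshape(-1,2)
    d=R.from_euler("xyz",c["rotation"]).apply(np.c_[u,np.ones(len(u))])
    return c["xyz"]+d*((h-c["xyz"][2])/d[:,2])[:,None]
def blob(im,seed,maskfn,half=45,S=4):
    x0,y0=max(seed[0]-half,0),max(seed[1]-half,0)
    cr=im[y0:y0+2*half,x0:x0+2*half]
    cr=cv2.resize(cr,None,fx=S,fy=S,interpolation=cv2.INTER_CUBIC)
    m=maskfn(cr.astype(int)).astype(np.uint8)
    m=cv2.morphologyEx(m,cv2.MORPH_CLOSE,np.ones((5,5)))
    n,l,st,ce=cv2.connectedComponentsWithStats(m)
    sx,sy=(seed[0]-x0)*S,(seed[1]-y0)*S
    k=min(range(1,n),key=lambda k:(np.hypot(*(ce[k]-[sx,sy])) if st[k][4]>60 else 1e9))
    c=max(cv2.findContours((l==k).astype(np.uint8),cv2.RETR_EXTERNAL,cv2.CHAIN_APPROX_NONE)[0],key=cv2.contourArea)
    return (c.reshape(-1,2)+.5)/S-.5+[x0,y0]
def rect(name,im,seed,fn,h,half=45):
    w=cast(name,blob(im,seed,fn,half),h)[:,:2]
    (cx,cy),(a,b),t=cv2.minAreaRect((w*1000).astype(np.float32))
    if a<b:a,b,t=b,a,t+90
    return np.round([cx,cy,a,b,(t+90)%180-90],1)
E
python3 - <<'E'
from h import *
im=cv2.imread("pics/top0.png")[:,:,::-1]; sc=cv2.imread("pics/scene0.png")[:,:,::-1]
cv2.imwrite("pics/crop.png",cv2.resize(im[140:310,150:410],None,fx=3,fy=3,interpolation=cv2.INTER_CUBIC)[:,:,::-1])
cv2.imwrite("pics/crop2.png",cv2.resize(sc[140:340,245:535],None,fx=2.7,fy=2.7,interpolation=cv2.INTER_CUBIC)[:,:,::-1])
for p in [(340,340),(150,230),(230,235),(164,275),(290,170),(200,165),(364,160),(319,250)]: print(p,im[p[1],p[0]])
E
```

```text
(340, 340) [106 107 109]
(150, 230) [112 113 114]
(230, 235) [111 112 116]
(164, 275) [171 166 154]
(290, 170) [173 167 152]
(200, 165) [156  32  18]
(364, 160) [214 216 192]
(319, 250) [207 196 171]
```

View pics/crop.png

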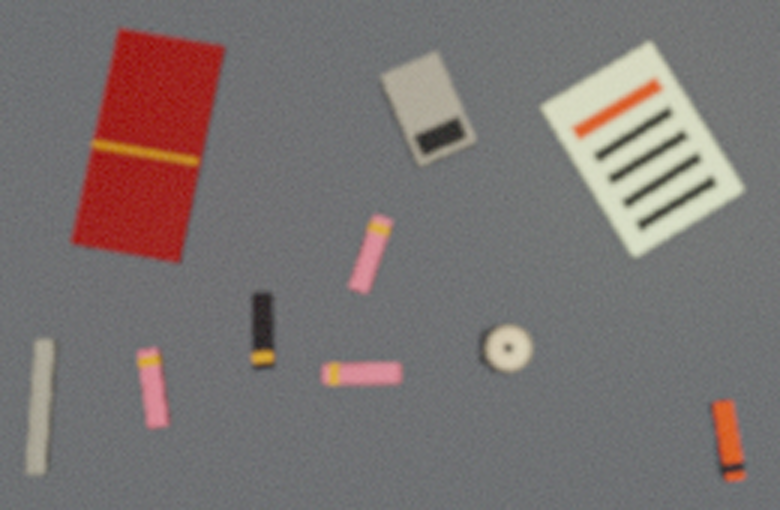

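View pics/crop2.png

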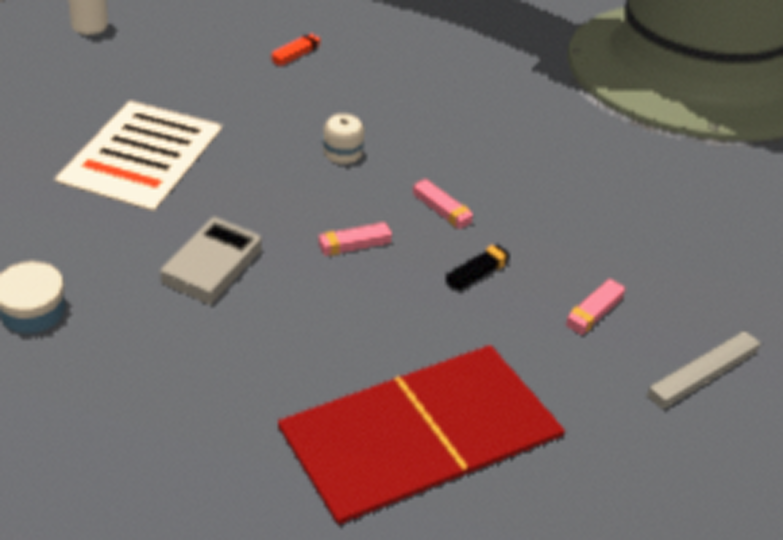

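```bash
cat > meas.py <<'E'
from h import *
T=lambda t:(lambda c:c[...,0]>t)
red=lambda c:(c[...,0]-c[...,2]>65)
gold=lambda c:(c[...,1]>80)&(c[...,0]-c[...,2]>70)
black=lambda c:(c[...,1]<70)|(c[...,0]-c[...,2]>60)
orange=lambda c:(c[...,0]-c[...,2]>70)
goldb=lambda c:(c[...,0]-c[...,2]>45)
dark=lambda c:(c[...,0]<90)
E
python3 - <<'E'
from meas import *
im=cv2.imread("pics/top0.png")[:,:,::-1]; sc=cv2.imread("pics/scene0.png")[:,:,::-1]
r=lambda *a,**k:rect("top",im,*a,**k)
print("board",r((200,188),red,.008,half=60)); print("gold",r((198,190),gold,.008,half=30))
print("sheet",r((364,189),T(162),.003,half=60)); print("orange",r((356,176),orange,.003,half=25))
print("stone",r((293,176),T(140),.016,half=30)); print("well",r((297,185),dark,.014,half=11))
print("stick",r((238,250),black,.012,half=25)); print("band",r((238,259),goldb,.012,half=12))
print("redstick",r((393,287),orange,.012,half=25))
print("bar",r((164,275),T(138),.012,half=30))
for n,s in (("pinkA",(273,224)),("pinkB",(201,270)),("pinkC",(271,265))): print(n,r(s,lambda c:c[...,0]-c[...,2]>25,.012,half=20))
for nm,I,s,h in(("top",im,(319,256),.030),("top",im,(308,116),.03),("top",im,(470,219),.06)):
    b=blob(I,s,T(150),30); w=cast(nm,b,h)[:,:2]*1000
    print("circ",cv2.minEnclosingCircle(w.astype(np.float32)),w.min(0),w.max(0))
s=lambda *a,**k:rect("scene",sc,*a,**k)
print("S board",s((400,300),red,.008,half=70)); print("gold",s((405,296),gold,.008,half=40))
print("S sheet",s((298,197),T(162),.003,half=45)); print("orange",s((290,204),orange,.003,half=30))
print("S redstick",s((354,158),orange,.010,half=25))
print("S stick",s((422,239),black,.008,half=18)); 
print("S stone",s((324,235),T(140),.012,half=30)); print("well",s((329,227),dark,.014,half=11));print("S bar",s((506,276),T(140),.010,half=30))
b=blob(sc,(372,188),T(130),30); w=cast("scene",b,.03)[:,:2]*1000
print("S dropper",w.min(0),w.max(0),b.min(0),b.max(0))
E
```

```text
board [589.2 219.2 188.7  95.9  -8.8]
gold [581.1 220.6  95.4  10.4  80.5]
sheet [ 592.3 -200.9  153.4  113.2   32.1]
orange [ 626.2 -179.7   85.5   13.4  -57.9]
stone [621.9 -19.5  86.2  53.8  24.9]
well [597.9 -29.8  37.4  16.2 -64.8]
stick [433.2 113.5  61.6  18.6   2.3]
band [411.6 112.6  19.9  13.5 -87.7]
redstick [ 356.2 -270.1   52.8   19.1    9.8]
bar [368.  295.9 110.1  16.9  -0.6]
pinkA [498.4  26.6  67.5  22.7 -18.3]
pinkB [384.8 202.5  66.9  23.   10. ]
pinkC [399.2  30.4  68.   21.4 -89. ]
circ ((422.318359375, -90.91899871826172), 18.718427658081055) [ 404.16540682 -109.31844027] [440.38378782 -72.78795114]
circ ((778.265625, -56.27894592285156), 29.903709411621094) [748.80585493 -85.92190443] [807.50995008 -26.99780514]
circ ((507.5538635253906, -473.1361389160156), 16.021448135375977) [ 498.21258492 -488.99095906] [ 511.03013907 -457.28131782]
S board [587.7 221.3 190.3  97.8  -9. ]
gold [578.1 221.2  94.1   7.2  81.4]
S sheet [ 589.3 -199.9  156.3  114.5   32.1]
orange [ 622.9 -178.3   87.5   17.6  -57.9]
S redstick [ 350.  -267.3   77.    29.8    9.9]
S stick [432.4 117.3  74.7  25.9   7.1]
S stone [616.3 -21.9  87.9  54.   25. ]
well [593.8 -30.4  38.6  16.9 -65.8]
S bar [363.6 295.7 111.4  16.3  -0.6]
S dropper [ 394.76429594 -116.55868209] [445.50775949 -60.28795624] [364.125 181.125] [379.375 193.875]
```

The crop confirms one black stick with a gold band at (237,250), with the well at the stone's lower end. Sizes match in both views, and the two cameras differ by a common shift of 2–3 mm, so I'll use the top camera for relative moves. Now a helper to compute deltas.

```bash
cat > go.py <<'E'
import sys
from workcell import *
import numpy as np
from scipy.spatial.transform import Rotation as R
o=observe(); x,y,z,yaw=map(float,sys.argv[1:5])
A=R.from_euler("xyz",o["tool_rot"]); B=R.from_euler("xyz",[np.pi,0,np.radians(yaw)])
d=A.inv().apply(np.array([x,y,z])/1000-o["position"])/.5
w=(A.inv()*B).as_rotvec()/np.radians(120)
print("delta",np.round(d,4),np.round(w,4)); print("t",round(o["clock"],2),"q",np.round(o["qpos"],2),"p",np.round(o["position"]*1000,1),"rpy",np.round(np.degrees(o["tool_rot"]),2),"f",np.round(o["force"],1),"w",round(o["grip_width"]*1000,1),round(o["finger_force"],1))
E
python3 go.py 622 -19.5 150 24.9
```

```text
delta [ 1.1613 -0.8014  0.1623] [-0.0005  0.     -0.0467]
t 0.1 q [ 1.16  0.52 -0.04  1.6   0.02  1.02 -0.11] p [ 206.4 -589.6  230.8] rpy [-179.94    0.     19.29] f [-0.6  0.5  0.3] w 85.6 0.0
```

Emit:
play_rows(deltas=[[0.05,-0.034,0.01,0,0,0,0],[0.12,-0.083,0.02,0,0,0,0],[0.2,-0.138,0.03,0,0,0,0],[0.28,-0.193,0.04,0,0,-0.01,0],[0.36,-0.248,0.05,0,0,-0.01,0],[0.44,-0.304,0.06,0,0,-0.02,0],[0.52,-0.359,0.07,0,0,-0.02,0],[0.6,-0.414,0.08,0,0,-0.03,0],[0.65,-0.449,0.09,0,0,-0.03,0],[0.68,-0.469,0.1,0,0,-0.03,0]])

```text
clock: 1.1
position: [0.4513, -0.2535, 0.181]
tool_rot: [-3.141, -0.0, 0.403]
force: [0.8, -0.9, 0.4]
grip_width: 0.0854
finger_force: 0.0
```

```bash
python3 go.py 622 -19.5 120 24.9
```

```text
delta [ 0.4974 -0.2968  0.1223] [-0.0003 -0.0002 -0.0152]
t 1.1 q [ 0.51  0.42 -0.15  1.93  0.08  0.8  -0.85] p [ 451.3 -253.5  181. ] rpy [-1.7996e+02 -2.0000e-02  2.3070e+01] f [ 0.8 -0.9  0.4] w 85.4 0.0
```

Emit:
play_rows(deltas=[[0.05,-0.03,0.01,0,0,-0.005,0],[0.12,-0.072,0.03,0,0,-0.005,0],[0.2,-0.119,0.05,0,0,-0.01,0],[0.28,-0.167,0.07,0,0,-0.015,0],[0.36,-0.215,0.09,0,0,-0.015,0],[0.44,-0.262,0.11,0,0,-0.015,0],[0.48,-0.286,0.12,0,0,-0.015,0],[0.497,-0.297,0.122,0,0,-0.015,0],[0.497,-0.297,0.122,0,0,-0.015,0],[0.497,-0.297,0.122,0,0,-0.015,0]])

```text
clock: 2.1
position: [0.6205, -0.0243, 0.1204]
tool_rot: [3.141, 0.001, 0.43]
force: [-0.8, -0.1, 0.2]
grip_width: 0.0855
finger_force: 0.0
```

```bash
python3 go.py 622 -19.5 3 24.9
```

```text
delta [ 0.0069 -0.0076  0.2348] [ 0.0003  0.0004 -0.0023]
t 2.1 q [ 0.05  0.65 -0.16  1.7   0.13  0.81 -1.31] p [620.5 -24.3 120.4] rpy [1.7997e+02 4.0000e-02 2.4620e+01] f [-0.8 -0.1  0.2] w 85.5 0.0
```

Emit:
play_rows(deltas=[[0.007,-0.0076,0.03,0,0,-0.002,0],[0.007,-0.0076,0.07,0,0,-0.002,0],[0.007,-0.0076,0.11,0,0,-0.002,0],[0.007,-0.0076,0.15,0,0,-0.002,0],[0.007,-0.0076,0.18,0,0,-0.002,0],[0.007,-0.0076,0.2,0,0,-0.002,0],[0.007,-0.0076,0.215,0,0,-0.002,0],[0.007,-0.0076,0.225,0,0,-0.002,0],[0.007,-0.0076,0.23,0,0,-0.002,0],[0.007,-0.0076,0.23,0,0,-0.002,0]])

```text
clock: 3.1
position: [0.6228, -0.0178, 0.0054]
tool_rot: [3.141, -0.0, 0.435]
force: [0.2, 0.1, -0.6]
grip_width: 0.0852
finger_force: 0.0
```

```bash
python3 go.py 622 -19.5 3 24.9
```

```text
delta [-0.0028  0.0023  0.0048] [ 0.     -0.0001  0.0003]
t 3.1 q [ 0.02  0.82 -0.13  1.73  0.17  0.61 -1.34] p [622.8 -17.8   5.4] rpy [ 1.7999e+02 -1.0000e-02  2.4930e+01] f [ 0.2  0.1 -0.6] w 85.2 0.0
```

Emit:
play_rows(deltas=[[-0.002,0.002,0.004,0,0,0,0],[-0.002,0.002,0.006,0,0,0,0.1],[-0.002,0.002,0.006,0,0,0,0.2],[-0.002,0.002,0.006,0,0,0,0.3],[-0.002,0.002,0.006,0,0,0,0.4],[-0.002,0.002,0.006,0,0,0,0.5],[-0.002,0.002,0.006,0,0,0,0.5],[-0.002,0.002,0.006,0,0,0,0.5],[-0.002,0.002,0.006,0,0,0,0.5],[-0.002,0.002,0.006,0,0,0,0.5]], newtons=50)

```text
clock: 4.1
position: [0.6222, -0.0191, 0.0028]
tool_rot: [3.142, -0.0, 0.435]
force: [-3.8, -0.8, 7.8]
grip_width: 0.0505
finger_force: 51.9
```

```bash
python3 go.py 622 -19.5 60 24.9
```

```text
delta [-0.0008  0.0005 -0.1144] [ 0.     -0.0001  0.0003]
t 4.1 q [ 0.02  0.82 -0.13  1.73  0.17  0.6  -1.34] p [622.2 -19.1   2.8] rpy [ 1.800e+02 -1.000e-02  2.494e+01] f [-3.8 -0.8  7.8] w 50.5 51.9
```

Emit:
play_rows(deltas=[[0,0,-0.01,0,0,0,0.6],[0,0,-0.02,0,0,0,0.6],[0,0,-0.04,0,0,0,0.6],[0,0,-0.06,0,0,0,0.6],[0,0,-0.08,0,0,0,0.6],[0,0,-0.1,0,0,0,0.6],[0,0,-0.11,0,0,0,0.6],[0,0,-0.114,0,0,0,0.6],[0,0,-0.114,0,0,0,0.6]])

```text
clock: 5.0
position: [0.6222, -0.0191, 0.0595]
tool_rot: [3.142, -0.0, 0.435]
force: [-0.2, 0.5, -2.0]
grip_width: 0.0507
finger_force: 53.2
```

```bash
python3 go.py 632.5 212.9 60 -8.8
```

```text
delta [ 0.2143 -0.4121 -0.0011] [ 0.000e+00 -1.000e-04  2.811e-01]
t 5.0 q [ 0.03  0.73 -0.15  1.72  0.15  0.7  -1.33] p [622.2 -19.1  59.5] rpy [ 1.800e+02 -1.000e-02  2.494e+01] f [-0.2  0.5 -2. ] w 50.7 53.2
```

Emit:
play_rows(deltas=[[0.01,-0.02,0,0,0,0.013,0.6],[0.031,-0.06,0,0,0,0.04,0.6],[0.057,-0.11,0,0,0,0.075,0.6],[0.086,-0.165,0,0,0,0.112,0.6],[0.114,-0.22,0,0,0,0.15,0.6],[0.143,-0.275,0,0,0,0.187,0.6],[0.172,-0.33,0,0,0,0.225,0.6],[0.195,-0.375,0,0,0,0.256,0.6],[0.209,-0.402,0,0,0,0.274,0.6],[0.2143,-0.4121,0,0,0,0.281,0.6]])

```text
clock: 6.0
position: [0.6318, 0.2151, 0.0586]
tool_rot: [-3.141, 0.001, -0.152]
force: [-0.6, -0.2, -2.2]
grip_width: 0.0508
finger_force: 53.2
```

Emit:
play_rows(deltas=[[0,0,0,0,0,0,0.6],[0,0,0,0,0,0,0.6],[0,0,0,0,0,0,0.6]])

```text
clock: 6.3
position: [0.6327, 0.2114, 0.0593]
tool_rot: [3.141, -0.0, -0.154]
force: [0.3, 0.1, -2.6]
grip_width: 0.0505
finger_force: 53.2
```

```bash
python3 go.py 632.5 212.9 12 -8.8
```

```text
delta [-0.0008 -0.003   0.0945] [ 0.0003 -0.     -0.0003]
t 6.3 q [-0.43  0.79  0.03  1.6  -0.03  0.75 -2.11] p [632.7 211.4  59.3] rpy [179.97  -0.    -8.83] f [ 0.3  0.1 -2.6] w 50.5 53.2
```

Emit:
play_rows(deltas=[[0,0,0.01,0,0,0,0.6],[0,0,0.03,0,0,0,0.6],[0,0,0.05,0,0,0,0.6],[0,0,0.065,0,0,0,0.6],[0,0,0.075,0,0,0,0.6],[0,0,0.082,0,0,0,0.6],[0,0,0.085,0,0,0,0.6],[0,0,0.085,0,0,0,0.6],[0,0,0.085,0,0,0,0.6]])

```text
clock: 7.2
position: [0.6327, 0.213, 0.0171]
tool_rot: [-3.141, -0.0, -0.153]
force: [0.7, 0.3, -1.8]
grip_width: 0.0503
finger_force: 53.2
```

```bash
python3 go.py 632.5 212.9 11 -8.8
```

```text
delta [-0.0003  0.0002  0.0122] [-0.0001 -0.0002  0.0002]
t 7.2 q [-0.43  0.85  0.03  1.61 -0.03  0.69 -2.11] p [632.7 213.   17.1] rpy [-1.7999e+02 -2.0000e-02 -8.7800e+00] f [ 0.7  0.3 -1.8] w 50.3 53.2
```

Lateral position and yaw are spot on. Lower the last 6 mm.

Emit:
play_rows(deltas=[[0,0,0.004,0,0,0,0.6],[0,0,0.007,0,0,0,0.6],[0,0,0.009,0,0,0,0.6],[0,0,0.011,0,0,0,0.6],[0,0,0.0122,0,0,0,0.6],[0,0,0.0122,0,0,0,0.6],[0,0,0.0122,0,0,0,0.6]])

```text
clock: 7.9
position: [0.6324, 0.2129, 0.0109]
tool_rot: [-3.142, 0.0, -0.153]
force: [-1.7, 0.2, 2.8]
grip_width: 0.0506
finger_force: 53.6
```

Board contact (+2.8 N). I'll open and go up.

Emit:
play_rows(deltas=[[0,0,0,0,0,0,0.35],[0,0,0,0,0,0,0.2],[0,0,0,0,0,0,0],[0,0,0,0,0,0,0],[0,0,0,0,0,0,0],[0,0,-0.03,0,0,0,0],[0,0,-0.08,0,0,0,0],[0,0,-0.14,0,0,0,0],[0,0,-0.2,0,0,0,0],[0,0,-0.24,0,0,0,0]])

```text
clock: 8.9
position: [0.6332, 0.213, 0.1342]
tool_rot: [-3.14, -0.002, -0.153]
force: [0.3, -0.4, 0.2]
grip_width: 0.0852
finger_force: 0.0
```

```bash
python3 go.py 422.3 -90.9 110 170; python3 go.py 500 0 130 80
```

```text
delta [-0.324   0.6652  0.0467] [ 1.7000e-03 -1.0000e-03 -1.4899e+00]
t 8.9 q [-0.44  0.69  0.04  1.56 -0.03  0.88 -2.11] p [633.2 213.  134.2] rpy [-1.7992e+02 -1.3000e-01 -8.7900e+00] f [ 0.3 -0.4  0.2] w 85.2 0.0
delta [-0.1981  0.4618  0.0072] [ 3.000e-04 -1.400e-03 -7.399e-01]
t 8.9 q [-0.44  0.69  0.04  1.56 -0.03  0.88 -2.11] p [633.2 213.  134.2] rpy [-1.7992e+02 -1.3000e-01 -8.7900e+00] f [ 0.3 -0.4  0.2] w 85.2 0.0
```

Emit:
play_rows(deltas=[[-0.02,0.045,0,0,0,-0.06,0],[-0.04,0.09,0,0,0,-0.13,0],[-0.06,0.14,0,0,0,-0.2,0],[-0.08,0.185,0,0,0,-0.27,0],[-0.1,0.23,0,0,0,-0.34,0],[-0.12,0.28,0,0,0,-0.41,0],[-0.14,0.325,0,0,0,-0.48,0],[-0.16,0.37,0,0,0,-0.55,0],[-0.18,0.415,0,0,0,-0.62,0],[-0.198,0.46,0,0,0,-0.69,0]])

```text
clock: 9.9
position: [0.4991, -0.0004, 0.1318]
tool_rot: [3.14, 0.001, 1.298]
force: [0.9, -0.5, 0.2]
grip_width: 0.0852
finger_force: 0.0
```

```bash
python3 go.py 422.3 -90.9 110 171; python3 - <<'E'
from meas import *
im=grab_frame("top"); sc=grab_frame("scene")
cv2.imwrite("pics/top1.png",im[:,:,::-1]);cv2.imwrite("pics/scene1.png",sc[:,:,::-1])
cv2.imwrite("pics/c3.png",np.vstack([cv2.resize(im[120:260,130:390],None,fx=2.2,fy=2.2),cv2.resize(sc[220:345,270:530],None,fx=2.2,fy=2.2)])[:,:,::-1])
print("stone",rect("top",im,(204,168),lambda c:(c[...,1]>110)&(c[...,0]-c[...,2]<60),.024,30))
print("S stone",rect("scene",sc,(380,295),lambda c:(c[...,1]>110)&(c[...,0]-c[...,2]<60),.022,40))
E
```

```text
delta [-0.2158 -0.0992  0.0435] [ 3.000e-04  7.000e-04 -8.054e-01]
t 9.9 q [ 0.15  0.49 -0.36  2.    0.26  0.69 -0.64] p [ 4.991e+02 -4.000e-01  1.318e+02] rpy [1.7992e+02 3.0000e-02 7.4360e+01] f [ 0.9 -0.5  0.2] w 85.2 0.0
stone [619.3 208.7 118.3  76.6   2.9]
S stone [630.  214.1  85.7  54.   -8.9]
```

View pics/c3.png

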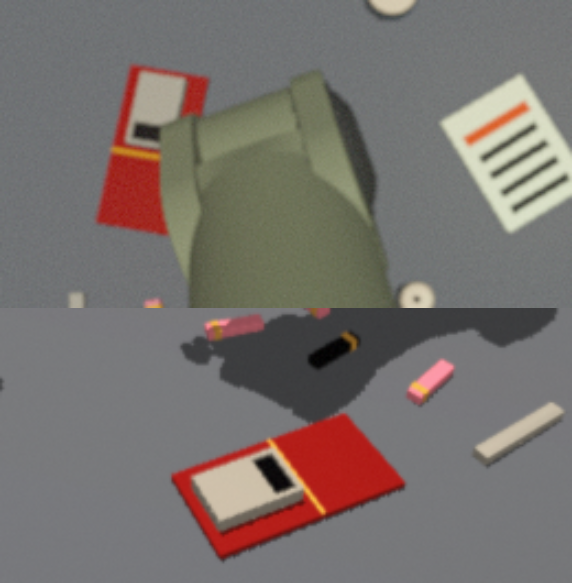

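The scene view shows the stone squarely in the larger field with its well at the gold line, within 1 mm. Next is the dropper.

Emit:
play_rows(deltas=[[-0.02,-0.01,0.005,0,0,-0.07,0],[-0.045,-0.02,0.01,0,0,-0.14,0],[-0.07,-0.032,0.015,0,0,-0.21,0],[-0.095,-0.044,0.02,0,0,-0.28,0],[-0.12,-0.055,0.025,0,0,-0.35,0],[-0.145,-0.067,0.03,0,0,-0.42,0],[-0.17,-0.078,0.035,0,0,-0.49,0],[-0.19,-0.088,0.04,0,0,-0.56,0],[-0.21,-0.096,0.0435,0,0,-0.63,0],[-0.2158,-0.0992,0.0435,0,0,-0.7,0]])

```text
clock: 11.0
position: [0.422, -0.0903, 0.1094]
tool_rot: [-3.14, 0.001, 2.761]
force: [-0.0, -0.3, -0.6]
grip_width: 0.0852
finger_force: 0.0
```

Emit:
play_rows(deltas=[[0,0,0,0,0,-0.06,0],[0,0,0,0,0,-0.1,0],[0,0,0,0,0,-0.105,0],[0,0,0,0,0,-0.105,0],[0,0,0,0,0,-0.105,0]])

```text
clock: 11.5
position: [0.4223, -0.0893, 0.1092]
tool_rot: [-3.141, 0.0, 2.975]
force: [-0.1, 0.0, -0.1]
grip_width: 0.0851
finger_force: 0.0
```

```bash
python3 go.py 422.3 -90.9 4 171
```

```text
delta [-0.0004 -0.003   0.2104] [-0.0002  0.0002 -0.0044]
t 11.5 q [ 0.68  0.52 -0.77  2.17  0.59  0.67  0.89] p [422.3 -89.3 109.2] rpy [-1.7998e+02  2.0000e-02  1.7047e+02] f [-0.1  0.  -0.1] w 85.1 0.0
```

Emit:
play_rows(deltas=[[0,-0.003,0.03,0,0,0,0],[0,-0.003,0.06,0,0,0,0],[0,-0.003,0.1,0,0,0,0],[0,-0.003,0.14,0,0,0,0],[0,-0.003,0.17,0,0,0,0],[0,-0.003,0.19,0,0,0,0],[0,-0.003,0.2,0,0,0,0],[0,-0.003,0.208,0,0,0,0],[0,-0.003,0.21,0,0,0,0],[0,-0.003,0.21,0,0,0,0]])

```text
clock: 12.5
position: [0.4221, -0.091, 0.0042]
tool_rot: [-3.141, 0.0, 2.977]
force: [0.3, 0.3, 0.3]
grip_width: 0.0853
finger_force: 0.0
```

Emit:
play_rows(deltas=[[0,0,0,0,0,0,0.1],[0,0,0,0,0,0,0.2],[0,0,0,0,0,0,0.3],[0,0,0,0,0,0,0.4],[0,0,0,0,0,0,0.5],[0,0,0,0,0,0,0.6],[0,0,0,0,0,0,0.7],[0,0,0,0,0,0,0.7],[0,0,0,0,0,0,0.7]], newtons=25)

```text
clock: 13.4
position: [0.4219, -0.0909, 0.0041]
tool_rot: [-3.141, 0.0, 2.978]
force: [-2.3, -0.2, 6.9]
grip_width: 0.0389
finger_force: 24.3
```

```bash
python3 go.py 538.5 227 70 171.2
```

```text
delta [-0.1265  0.6653 -0.1319] [-0.0001  0.0001 -0.0048]
t 13.4 q [ 0.49  0.71 -0.54  2.21  0.88  0.45  0.64] p [421.9 -90.9   4.1] rpy [-1.7999e+02  1.0000e-02  1.7062e+02] f [-2.3 -0.2  6.9] w 38.9 24.3
```

Emit:
play_rows(deltas=[[0,0,-0.01,0,0,0,0.8],[0,0,-0.03,0,0,0,0.8],[0,0,-0.06,0,0,0,0.8],[0,0,-0.09,0,0,0,0.8],[-0.004,0.02,-0.115,0,0,0,0.8],[-0.01,0.05,-0.13,0,0,0,0.8],[-0.018,0.095,-0.132,0,0,0,0.8],[-0.028,0.15,-0.132,0,0,0,0.8],[-0.039,0.205,-0.132,0,0,0,0.8],[-0.049,0.26,-0.132,0,0,0,0.8]])

```text
clock: 14.4
position: [0.4676, 0.0354, 0.0703]
tool_rot: [3.141, 0.0, 2.978]
force: [-0.3, -0.5, -0.0]
grip_width: 0.039
finger_force: 25.5
```

```bash
python3 go.py 538.7 227 70 171.2
```

```text
delta [-0.078   0.4013  0.0008] [ 0.0002  0.0001 -0.0046]
t 14.4 q [ 0.33  0.63 -0.7   2.1   0.68  0.65  0.57] p [467.6  35.4  70.3] rpy [1.7998e+02 1.0000e-02 1.7064e+02] f [-0.3 -0.5 -0. ] w 39.0 25.5
```

Emit:
play_rows(deltas=[[-0.011,0.055,0,0,0,-0.001,0.8],[-0.021,0.11,0,0,0,-0.002,0.8],[-0.032,0.165,0,0,0,-0.004,0.8],[-0.042,0.22,0,0,0,-0.0046,0.8],[-0.054,0.275,0,0,0,-0.0046,0.8],[-0.064,0.33,0,0,0,-0.0046,0.8],[-0.072,0.37,0,0,0,-0.0046,0.8],[-0.077,0.395,0,0,0,-0.0046,0.8],[-0.078,0.4013,0,0,0,-0.0046,0.8],[-0.078,0.4013,0,0,0,-0.0046,0.8]])

```text
clock: 15.4
position: [0.5381, 0.2249, 0.0699]
tool_rot: [-3.141, -0.0, 2.988]
force: [-0.6, -0.6, -0.5]
grip_width: 0.0387
finger_force: 25.5
```

Emit:
play_rows(deltas=[[0,0,0,0,0,0,0.8],[0,0,0.01,0,0,0,0.8],[0,0,0.03,0,0,0,0.8],[0,0,0.05,0,0,0,0.8],[0,0,0.07,0,0,0,0.8],[0,0,0.085,0,0,0,0.8],[0,0,0.095,0,0,0,0.8],[0,0,0.1,0,0,0,0.8],[0,0,0.1,0,0,0,0.8],[0,0,0.1,0,0,0,0.8]])

```text
clock: 16.4
position: [0.5385, 0.2251, 0.0202]
tool_rot: [3.141, 0.0, 2.987]
force: [-0.7, -0.3, -1.2]
grip_width: 0.0391
finger_force: 25.5
```

```bash
python3 go.py 538.7 227 12.3 171.2
```

```text
delta [0.0003 0.0037 0.0158] [ 0.0001  0.0001 -0.0003]
t 16.4 q [-0.06  0.83 -0.64  1.82  0.72  0.74  0.32] p [538.5 225.1  20.2] rpy [1.7999e+02 1.0000e-02 1.7117e+02] f [-0.7 -0.3 -1.2] w 39.1 25.5
```

Emit:
play_rows(deltas=[[0,0.0037,0.004,0,0,0,0.8],[0,0.0037,0.008,0,0,0,0.8],[0,0.0037,0.011,0,0,0,0.8],[0,0.0037,0.0135,0,0,0,0.8],[0,0.0037,0.0155,0,0,0,0.8],[0,0.0037,0.016,0,0,0,0.8],[0,0.0037,0.016,0,0,0,0.8],[0,0.0037,0.016,0,0,0,0.8]])

```text
clock: 17.2
position: [0.5387, 0.2268, 0.0122]
tool_rot: [-3.141, 0.0, 2.987]
force: [-2.0, -1.6, 4.8]
grip_width: 0.039
finger_force: 26.1
```

Emit:
play_rows(deltas=[[0,0,0,0,0,0,0.45],[0,0,0,0,0,0,0.3],[0,0,0,0,0,0,0.2],[0,0,0,0,0,0,0.2],[0,0,-0.03,0,0,0,0.2],[0,0,-0.07,0,0,0,0.2],[0,0,-0.12,0,0,0,0.2],[0,0,-0.16,0,0,0,0.2],[0,0,-0.19,0,0,0,0.3],[0,0,-0.19,0,0,0,0.5]])

```text
clock: 18.2
position: [0.5396, 0.2272, 0.1094]
tool_rot: [3.14, 0.003, 2.987]
force: [-0.3, 0.8, -0.2]
grip_width: 0.0465
finger_force: 0.0
```

```bash
python3 go.py 433 114.5 70 182.3
```

```text
delta [ 0.1762 -0.2557  0.078 ] [ 0.0006  0.0013 -0.0929]
t 18.2 q [-0.    0.71 -0.73  1.78  0.6   0.88  0.4 ] p [539.6 227.2 109.4] rpy [1.7991e+02 1.5000e-01 1.7115e+02] f [-0.3  0.8 -0.2] w 46.5 0.0
```

Emit:
play_rows(deltas=[[0.013,-0.02,0,0,0,-0.01,0.5],[0.037,-0.055,0,0,0,-0.02,0.5],[0.07,-0.1,0,0,0,-0.035,0.5],[0.1,-0.145,0,0,0,-0.05,0.5],[0.13,-0.19,0.01,0,0,-0.065,0.5],[0.155,-0.225,0.03,0,0,-0.08,0.5],[0.17,-0.247,0.05,0,0,-0.09,0.5],[0.1762,-0.2557,0.07,0,0,-0.093,0.5],[0.1762,-0.2557,0.078,0,0,-0.093,0.5],[0.1762,-0.2557,0.078,0,0,-0.093,0.5]])

```text
clock: 19.2
position: [0.432, 0.1145, 0.0674]
tool_rot: [3.141, -0.001, -3.101]
force: [-0.2, 0.3, 0.9]
grip_width: 0.0429
finger_force: 0.0
```

```bash
python3 go.py 433 114.5 4 182.3; python3 - <<'E'
from meas import *
sc=grab_frame("scene"); cv2.imwrite("pics/scene2.png",sc[:,:,::-1])
cv2.imwrite("pics/c4.png",cv2.resize(sc[180:345,330:540],None,fx=3.5,fy=3.5)[:,:,::-1])
E
```

```text
delta [-0.0022 -0.      0.1268] [ 0.0001 -0.0004  0.0003]
t 19.2 q [ 0.17  0.63 -0.74  2.15  0.73  0.63  0.52] p [432.  114.5  67.4] rpy [ 1.7998e+02 -5.0000e-02 -1.7766e+02] f [-0.2  0.3  0.9] w 42.9 0.0
```

View pics/c4.png

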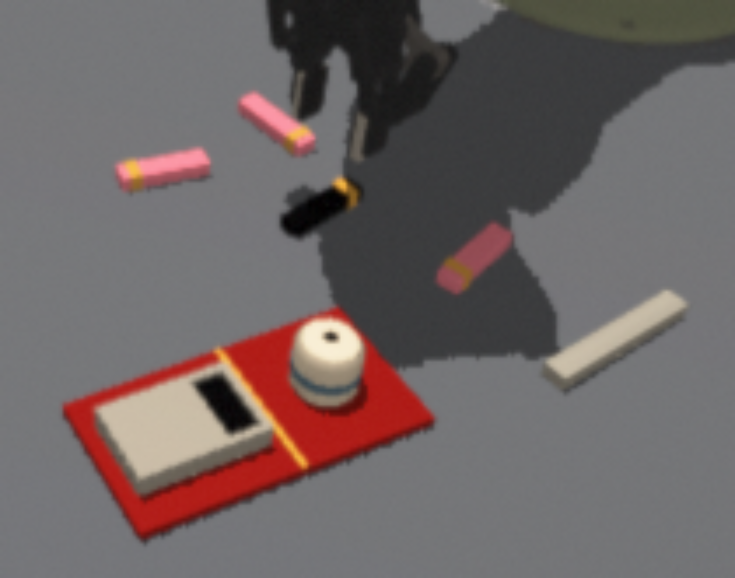

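The dropper stands upright in the smaller field and the gripper is over the black stick. I'll descend and grasp.

Emit:
play_rows(deltas=[[0,0,0.01,0,0,0,0.5],[0,0,0.03,0,0,0,0.5],[0,0,0.055,0,0,0,0.5],[0,0,0.08,0,0,0,0.5],[0,0,0.1,0,0,0,0.5],[0,0,0.115,0,0,0,0.5],[0,0,0.123,0,0,0,0.5],[0,0,0.126,0,0,0,0.5],[0,0,0.126,0,0,0,0.5],[0,0,0.126,0,0,0,0.5]])

```text
clock: 20.25
position: [0.4322, 0.1141, 0.0053]
tool_rot: [3.142, 0.0, -3.101]
force: [0.7, -0.0, 0.3]
grip_width: 0.0426
finger_force: 0.0
```

```bash
python3 go.py 433 114.5 4 182.3
```

```text
delta [-0.0016  0.0008  0.0025] [0.     0.0002 0.0002]
t 20.25 q [ 0.07  0.73 -0.61  2.17  0.9   0.51  0.38] p [432.2 114.1   5.3] rpy [ 1.8000e+02  3.0000e-02 -1.7768e+02] f [ 0.7 -0.   0.3] w 42.6 0.0
```

Emit:
play_rows(deltas=[[-0.0016,0.0008,0.0025,0,0,0,0.55],[-0.0016,0.0008,0.0025,0,0,0,0.6],[-0.0016,0.0008,0.0025,0,0,0,0.7],[-0.0016,0.0008,0.0025,0,0,0,0.8],[-0.0016,0.0008,0.0025,0,0,0,0.9],[-0.0016,0.0008,0.0025,0,0,0,1],[-0.0016,0.0008,0.0025,0,0,0,1],[-0.0016,0.0008,0.0025,0,0,0,1],[-0.0016,0.0008,0.0025,0,0,0,1],[-0.0016,0.0008,0.0025,0,0,0,1]], newtons=25)

```text
clock: 21.25
position: [0.4329, 0.1145, 0.0039]
tool_rot: [-3.142, 0.0, -3.101]
force: [-1.5, 0.2, 5.5]
grip_width: 0.0148
finger_force: 25.1
```

Emit:
play_rows(deltas=[[0,0,0,0,0,0,1],[0,0,-0.01,0,0,0,1],[0,0,-0.03,0,0,0,1],[0,0,-0.06,0,0,0,1],[0,0,-0.1,0,0,0,1],[0,0,-0.14,0,0,0,1],[0,0,-0.17,0,0,0,1],[0,0,-0.19,0,0,0,1],[0,0,-0.2,0,0,0,1],[0,0,-0.2,0,0,0,1]])

```text
clock: 22.25
position: [0.433, 0.1143, 0.1041]
tool_rot: [-3.142, 0.001, -3.101]
force: [-0.5, 0.8, -1.3]
grip_width: 0.0152
finger_force: 24.4
```

```bash
python3 go.py 632.5 212.9 80 171.2; python3 - <<'E'
from meas import *
sc=grab_frame("scene"); cv2.imwrite("pics/scene3.png",sc[:,:,::-1])
cv2.imwrite("pics/c5.png",cv2.resize(sc[160:345,330:540],None,fx=3,fy=3)[:,:,::-1])
E
```

```text
delta [-0.4066  0.1809  0.0485] [0.     0.0003 0.0926]
t 22.25 q [ 0.23  0.57 -0.81  2.13  0.64  0.7   0.6 ] p [433.  114.3 104.1] rpy [-1.8000e+02  4.0000e-02 -1.7769e+02] f [-0.5  0.8 -1.3] w 15.2 24.4
```

View pics/c5.png

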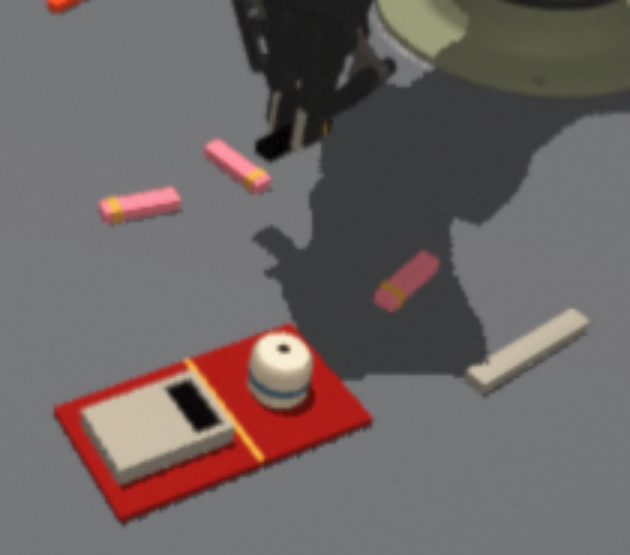

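Emit:
play_rows(deltas=[[-0.02,0.009,0,0,0,0.005,1],[-0.06,0.027,0,0,0,0.014,1],[-0.11,0.049,0,0,0,0.025,1],[-0.165,0.073,0,0,0,0.038,1],[-0.22,0.098,0,0,0,0.05,1],[-0.275,0.122,0,0,0,0.063,1],[-0.33,0.147,0,0,0,0.075,1],[-0.375,0.167,0,0,0,0.085,1],[-0.4,0.178,0.01,0,0,0.091,1],[-0.4066,0.1809,0.02,0,0,0.0926,1]])

```text
clock: 23.3
position: [0.6331, 0.2143, 0.0923]
tool_rot: [3.141, -0.001, 2.988]
force: [-0.8, -0.0, -1.0]
grip_width: 0.0151
finger_force: 24.4
```

Emit:
play_rows(deltas=[[0,0,0,0,0,0,1],[0,0,0.01,0,0,0,1],[0,0,0.03,0,0,0,1],[0,0,0.055,0,0,0,1],[0,0,0.08,0,0,0,1],[0,0,0.095,0,0,0,1],[0,0,0.105,0,0,0,1],[0,0,0.11,0,0,0,1],[0,0,0.11,0,0,0,1],[0,0,0.11,0,0,0,1]])

```text
clock: 24.3
position: [0.6325, 0.2132, 0.0391]
tool_rot: [3.141, 0.0, 2.988]
force: [0.4, -0.1, -0.2]
grip_width: 0.0152
finger_force: 24.4
```

```bash
python3 go.py 632.2 212.6 28.3 171.2; python3 - <<'E'
from meas import *
sc=grab_frame("scene"); cv2.imwrite("pics/scene4.png",sc[:,:,::-1])
cv2.imwrite("pics/c6.png",cv2.resize(sc[230:340,330:470],None,fx=4.5,fy=4.5)[:,:,::-1])
E
```

```text
delta [ 0.0004 -0.0013  0.0216] [0.0002 0.0002 0.0001]
t 24.3 q [-0.01  0.91 -0.66  1.58  0.67  0.9   0.5 ] p [632.5 213.2  39.1] rpy [1.7998e+02 2.0000e-02 1.7121e+02] f [ 0.4 -0.1 -0.2] w 15.2 24.4
```

View pics/c6.png

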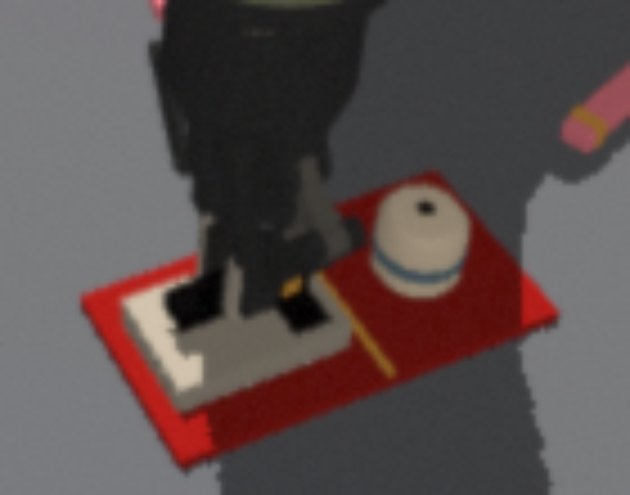

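The stick hovers above the stone, with clear space to the dropper. Now the last 11 mm.

Emit:
play_rows(deltas=[[0,-0.001,0.005,0,0,0,1],[0,-0.001,0.01,0,0,0,1],[0,-0.001,0.014,0,0,0,1],[0,-0.001,0.017,0,0,0,1],[0,-0.001,0.0195,0,0,0,1],[0,-0.001,0.0215,0,0,0,1],[0,-0.001,0.0215,0,0,0,1],[0,-0.001,0.0215,0,0,0,1]])

```text
clock: 25.15
position: [0.6322, 0.2126, 0.0279]
tool_rot: [3.142, 0.0, 2.988]
force: [-1.0, 1.0, 0.1]
grip_width: 0.0153
finger_force: 24.5
```

Emit:
play_rows(deltas=[[0,0,0.001,0,0,0,1],[0,0,0.002,0,0,0,1],[0,0,0.002,0,0,0,1],[0,0,0.002,0,0,0,1]])

```text
clock: 25.55
position: [0.6323, 0.2127, 0.0279]
tool_rot: [-3.141, 0.0, 2.988]
force: [-5.9, -2.6, 14.5]
grip_width: 0.0153
finger_force: 26.1
```

Emit:
play_rows(deltas=[[0,0,-0.001,0,0,0,1],[0,0,-0.0015,0,0,0,0.9],[0,0,-0.0015,0,0,0,0.75],[0,0,-0.0015,0,0,0,0.65],[0,0,-0.0015,0,0,0,0.6],[0,0,-0.0015,0,0,0,0.6],[0,0,-0.03,0,0,0,0.6],[0,0,-0.08,0,0,0,0.6],[0,0,-0.12,0,0,0,0.5],[0,0,-0.14,0,0,0,0.5]])

```text
clock: 26.55
position: [0.633, 0.213, 0.0998]
tool_rot: [3.14, 0.002, 2.988]
force: [0.6, -0.6, 0.8]
grip_width: 0.0428
finger_force: 0.0
```

```bash
python3 go.py 368 296.5 80 179.4
```

```text
delta [0.5494 0.0839 0.0383] [ 0.0006  0.0012 -0.0683]
t 26.55 q [ 0.02  0.83 -0.71  1.55  0.61  0.98  0.54] p [633.  213.   99.8] rpy [1.7992e+02 1.4000e-01 1.7121e+02] f [ 0.6 -0.6  0.8] w 42.8 0.0
```

Emit:
play_rows(deltas=[[0.02,0.003,-0.01,0,0,0,0.5],[0.06,0.009,-0.01,0,0,-0.01,0.5],[0.12,0.018,-0.01,0,0,-0.015,0.5],[0.19,0.029,-0.01,0,0,-0.02,0.5],[0.26,0.04,-0.01,0,0,-0.03,0.5],[0.33,0.05,0,0,0,-0.04,0.5],[0.4,0.061,0,0,0,-0.05,0.5],[0.46,0.07,0.01,0,0,-0.06,0.5],[0.51,0.078,0.02,0,0,-0.068,0.5],[0.54,0.082,0.03,0,0,-0.068,0.5]])

```text
clock: 27.55
position: [0.3689, 0.2945, 0.0817]
tool_rot: [-3.141, -0.001, 3.133]
force: [0.9, -0.3, 0.4]
grip_width: 0.0427
finger_force: 0.0
```

Emit:
play_rows(deltas=[[0.0094,0.0019,0.008,0,0,0,0.5],[0.0094,0.0019,0.008,0,0,0,0.5],[0.0094,0.0019,0.008,0,0,0,0.5]])

```text
clock: 27.85
position: [0.3675, 0.295, 0.0779]
tool_rot: [-3.141, 0.0, 3.13]
force: [0.4, -0.6, 0.4]
grip_width: 0.0426
finger_force: 0.0
```

```bash
python3 go.py 368 296.5 4 179.4; python3 - <<'E'
from meas import *
sc=grab_frame("scene"); cv2.imwrite("pics/scene5.png",sc[:,:,::-1])
im=grab_frame("top"); cv2.imwrite("pics/top5.png",im[:,:,::-1])
cv2.imwrite("pics/c7.png",np.hstack([cv2.resize(sc[235:335,340:470],(520,400)),cv2.resize(im[140:240,170:235],(260,400))])[:,:,::-1])
print("stick",rect("top",im,(206,167),lambda c:c[...,1]<70,.036,half=18))
E
```

```text
delta [-0.001   0.0029  0.1478] [-0.0001  0.     -0.0005]
t 27.85 q [-0.24  0.63 -0.74  2.09  0.69  0.68  0.11] p [367.5 295.   77.9] rpy [-179.99    0.    179.34] f [ 0.4 -0.6  0.4] w 42.6 0.0
stick [639.2 210.4  44.7  14.2  -8.6]
```

View pics/c7.png

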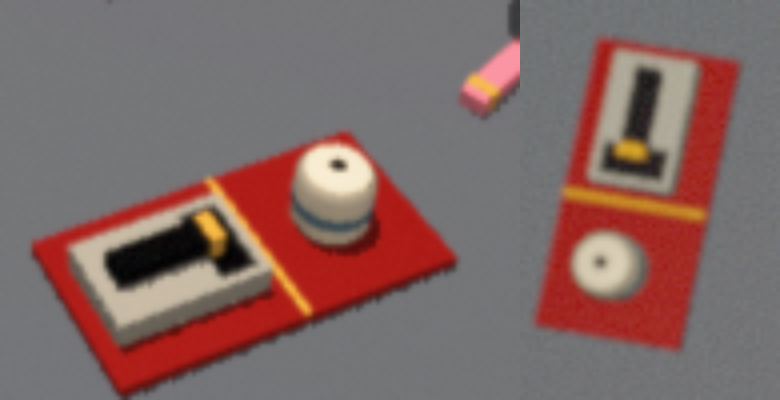

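Stick lies flat and centred on the stone with the gold band over the well, and the dropper is upright. Next I pick up the bar.

Emit:
play_rows(deltas=[[-0.001,0.002,0.01,0,0,0,0.5],[-0.001,0.002,0.035,0,0,0,0.5],[-0.001,0.002,0.065,0,0,0,0.5],[-0.001,0.002,0.095,0,0,0,0.5],[-0.001,0.002,0.12,0,0,0,0.5],[-0.001,0.002,0.135,0,0,0,0.5],[-0.001,0.002,0.144,0,0,0,0.5],[-0.001,0.002,0.148,0,0,0,0.5],[-0.001,0.002,0.148,0,0,0,0.5],[-0.001,0.002,0.148,0,0,0,0.5]])

```text
clock: 28.95
position: [0.3676, 0.2964, 0.0043]
tool_rot: [3.141, 0.0, 3.131]
force: [0.1, 0.1, -0.1]
grip_width: 0.0426
finger_force: 0.0
```

Emit:
play_rows(deltas=[[0,0,0,0,0,0,0.6],[0,0,0,0,0,0,0.7],[0,0,0,0,0,0,0.8],[0,0,0,0,0,0,0.9],[0,0,0,0,0,0,1],[0,0,0,0,0,0,1],[0,0,0,0,0,0,1],[0,0,0,0,0,0,1],[0,0,0,0,0,0,1]], newtons=50)

```text
clock: 29.85
position: [0.3676, 0.2963, 0.0043]
tool_rot: [-3.141, 0.0, 3.131]
force: [-2.0, -1.8, 9.6]
grip_width: 0.0145
finger_force: 48.8
```

Emit:
play_rows(deltas=[[0,0,-0.01,0,0,0,1],[0,0,-0.03,0,0,0,1],[0,0,-0.06,0,0,0,1],[0,0,-0.1,0,0,0,1],[0,0,-0.14,0,0,0,1],[0,0,-0.18,0,0,0,1],[0,0,-0.2,0,0,0,1],[0,0,-0.21,0,0,0,1],[0,0,-0.21,0,0,0,1]])

```text
clock: 30.75
position: [0.3677, 0.2963, 0.1092]
tool_rot: [3.141, 0.001, 3.13]
force: [-0.1, -0.7, -1.9]
grip_width: 0.0145
finger_force: 49.3
```

```bash
python3 go.py 500 50 110 150;  python3 go.py 644 -168.5 110 122.1; python3 - <<'E'
from meas import *
im=grab_frame("top"); cv2.imwrite("pics/top6.png",im[:,:,::-1])
r=lambda *a,**k:rect("top",im,*a,**k)
print("stick",r((206,167),lambda c:c[...,1]<70,.036,half=18))
print("stone",r((204,168),lambda c:((c[...,1]>90)&(c[...,0]-c[...,2]<60))|(c[...,0]<80),.024,18))
b=blob(im,(198,205),lambda c:c[...,1]>110,12); w=cast("top",b,.038)[:,:2]*1000
print(cv2.minEnclosingCircle(w.astype(np.float32)))
E
```

```text
delta [-0.2702 -0.4896 -0.0015] [2.000e-04 2.000e-04 2.447e-01]
t 30.75 q [-0.2   0.58 -0.8   2.07  0.62  0.74  0.16] p [367.7 296.3 109.2] rpy [1.7999e+02 3.0000e-02 1.7936e+02] f [-0.1 -0.7 -1.9] w 14.5 49.3
delta [-0.5631 -0.9234 -0.0015] [2.000e-04 2.000e-04 4.772e-01]
t 30.75 q [-0.2   0.58 -0.8   2.07  0.62  0.74  0.16] p [367.7 296.3 109.2] rpy [1.7999e+02 3.0000e-02 1.7936e+02] f [-0.1 -0.7 -1.9] w 14.5 49.3
stick [639.3 210.5  44.4  14.   -8.7]
stone [630.9 212.5  87.3  56.6  -9.2]
((539.8221435546875, 225.64215087890625), 21.9840030670166)
```

Emit:
play_rows(deltas=[[-0.02,-0.034,0,0,0,0.018,1],[-0.05,-0.08,0,0,0,0.04,1],[-0.08,-0.13,0,0,0,0.067,1],[-0.11,-0.18,0,0,0,0.093,1],[-0.14,-0.23,0,0,0,0.119,1],[-0.17,-0.28,0,0,0,0.145,1],[-0.2,-0.33,0,0,0,0.17,1],[-0.23,-0.38,0,0,0,0.196,1],[-0.26,-0.43,0,0,0,0.222,1],[-0.29,-0.475,0,0,0,0.245,1]])

```text
clock: 31.8
position: [0.5099, 0.0559, 0.108]
tool_rot: [-3.141, -0.001, 2.615]
force: [1.1, -0.1, -1.6]
grip_width: 0.0144
finger_force: 49.3
```

```bash
python3 go.py 644 -168.5 90 122.1
```

```text
delta [-0.4574 -0.2533  0.0357] [-0.0006 -0.0004  0.2312]
t 31.8 q [ 0.26  0.6  -0.65  1.97  0.53  0.75  0.33] p [509.9  55.9 108. ] rpy [-1.7994e+02 -6.0000e-02  1.4984e+02] f [ 1.1 -0.1 -1.6] w 14.4 49.3
```

Emit:
play_rows(deltas=[[-0.07,-0.039,0,0,0,0.035,1],[-0.14,-0.078,0,0,0,0.07,1],[-0.21,-0.116,0,0,0,0.105,1],[-0.28,-0.155,0.01,0,0,0.14,1],[-0.34,-0.188,0.02,0,0,0.17,1],[-0.39,-0.216,0.03,0,0,0.198,1],[-0.43,-0.238,0.035,0,0,0.217,1],[-0.45,-0.249,0.0357,0,0,0.228,1],[-0.4574,-0.2533,0.0357,0,0,0.2312,1],[-0.4574,-0.2533,0.0357,0,0,0.2312,1]])

```text
clock: 32.8
position: [0.6442, -0.1662, 0.0907]
tool_rot: [-3.141, -0.001, 2.134]
force: [0.4, 0.3, -1.9]
grip_width: 0.0141
finger_force: 49.3
```

Emit:
play_rows(deltas=[[0,0,0,0,0,0,1],[0,0,0.01,0,0,0,1],[0,0,0.03,0,0,0,1],[0,0,0.06,0,0,0,1],[0,0,0.09,0,0,0,1],[0,0,0.11,0,0,0,1],[0,0,0.125,0,0,0,1],[0,0,0.135,0,0,0,1],[0,0,0.135,0,0,0,1],[0,0,0.135,0,0,0,1]])

```text
clock: 33.8
position: [0.6447, -0.1669, 0.0239]
tool_rot: [3.141, 0.0, 2.133]
force: [0.3, -1.1, -0.5]
grip_width: 0.0143
finger_force: 49.3
```

```bash
python3 go.py 644 -168.5 7.8 122.1; python3 - <<'E'
from meas import *
sc=grab_frame("scene"); cv2.imwrite("pics/scene7.png",sc[:,:,::-1])
cv2.imwrite("pics/c8.png",cv2.resize(sc[140:260,230:370],None,fx=4.5,fy=4.5)[:,:,::-1])
E
```

```text
delta [-0.002  -0.003   0.0322] [0.0002 0.0001 0.0011]
t 33.8 q [ 0.45  0.88 -0.46  1.59  0.5   0.79  0.34] p [ 644.7 -166.9   23.9] rpy [1.7998e+02 2.0000e-02 1.2223e+02] f [ 0.3 -1.1 -0.5] w 14.3 49.3
```

View pics/c8.png

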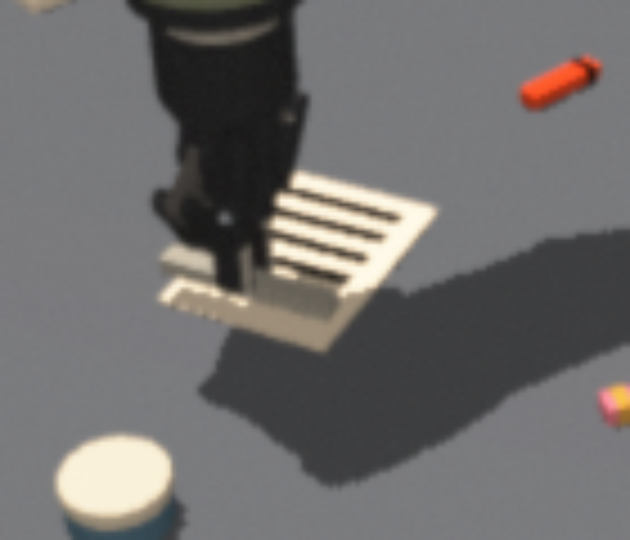

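The bar hangs parallel to the strokes above the margin. I'll correct by 1.8 mm and lower it.

Emit:
play_rows(deltas=[[-0.002,-0.003,0.008,0,0,0.001,1],[-0.002,-0.003,0.015,0,0,0.001,1],[-0.002,-0.003,0.021,0,0,0.001,1],[-0.002,-0.003,0.026,0,0,0.001,1],[-0.002,-0.003,0.03,0,0,0.001,1],[-0.002,-0.003,0.032,0,0,0.001,1],[-0.002,-0.003,0.033,0,0,0.001,1],[-0.002,-0.003,0.033,0,0,0.001,1]])

```text
clock: 34.65
position: [0.6437, -0.1683, 0.0074]
tool_rot: [-3.141, -0.0, 2.131]
force: [-3.1, 0.9, 4.1]
grip_width: 0.014
finger_force: 50.0
```

Emit:
play_rows(deltas=[[0,0,0,0,0,0,0.9],[0,0,0,0,0,0,0.75],[0,0,0,0,0,0,0.65],[0,0,0,0,0,0,0.55],[0,0,0,0,0,0,0.5],[0,0,0,0,0,0,0.5],[0,0,-0.03,0,0,0,0.5],[0,0,-0.1,0,0,0,0.5],[0,0,-0.2,0,0,0,0.5],[0,0,-0.3,0,0,0,0.5]])

```text
clock: 35.65
position: [0.6434, -0.1682, 0.1597]
tool_rot: [3.142, -0.0, 2.132]
force: [0.8, -0.4, 0.1]
grip_width: 0.0423
finger_force: 0.0
```

```bash
python3 go.py 450 -360 200 122.1
```

```text
delta [-0.1191 -0.5316 -0.0807] [ 0.     -0.0002  0.0003]
t 35.65 q [ 0.5   0.71 -0.53  1.53  0.4   1.01  0.42] p [ 643.4 -168.2  159.7] rpy [ 1.8000e+02 -3.0000e-02  1.2213e+02] f [ 0.8 -0.4  0.1] w 42.3 0.0
```

Emit:
play_rows(deltas=[[0,-0.02,-0.08,0,0,0,0.5],[-0.02,-0.08,-0.1,0,0,0,0.5],[-0.03,-0.14,-0.1,0,0,0,0.5],[-0.045,-0.2,-0.1,0,0,0,0.5],[-0.06,-0.26,-0.1,0,0,0,0.5],[-0.075,-0.33,-0.1,0,0,0,0.5],[-0.09,-0.4,-0.1,0,0,0,0.5],[-0.1,-0.45,-0.1,0,0,0,0.5],[-0.11,-0.49,-0.1,0,0,0,0.5],[-0.115,-0.51,-0.1,0,0,0,0.5]])

```text
clock: 36.65
position: [0.457, -0.3542, 0.2081]
tool_rot: [-3.141, 0.001, 2.129]
force: [0.7, 0.8, 0.4]
grip_width: 0.0425
finger_force: 0.0
```

```bash
python3 - <<'E'
from meas import *
im=grab_frame("top"); cv2.imwrite("pics/top8.png",im[:,:,::-1]); sc=grab_frame("scene"); cv2.imwrite("pics/scene8.png",sc[:,:,::-1])
cv2.imwrite("pics/c9.png",np.hstack([cv2.resize(im[130:250,165:415],(500,240)),cv2.resize(sc[130:330,225:475],(300,240))])[:,:,::-1])
# bar/sheet check in scene: orange stroke and bar
print("orange",rect("top",im,(356,176),lambda c:c[...,0]-c[...,2]>70,.003,half=25))
print("barS",rect("scene",sc,(284,208),lambda c:(c[...,0]>130)&(c[...,0]<185),.013,half=22))
E
```

```text
orange [ 626.2 -179.7   85.5   13.3  -57.9]
barS [ 656.6 -148.9  114.2   14.2  -58.1]
```

```bash
python3 - <<'E'
import cv2,numpy as np
a=cv2.imread("pics/top8.png");b=cv2.imread("pics/scene8.png")
A=cv2.resize(a[135:240,165:415],(785,330),interpolation=cv2.INTER_CUBIC);B=cv2.resize(b[150:250,240:480],(785,270),interpolation=cv2.INTER_CUBIC)
cv2.imwrite("pics/c10.png",np.vstack([A,B[:265]]))
E
```

```text
(no output)
```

View pics/c10.png

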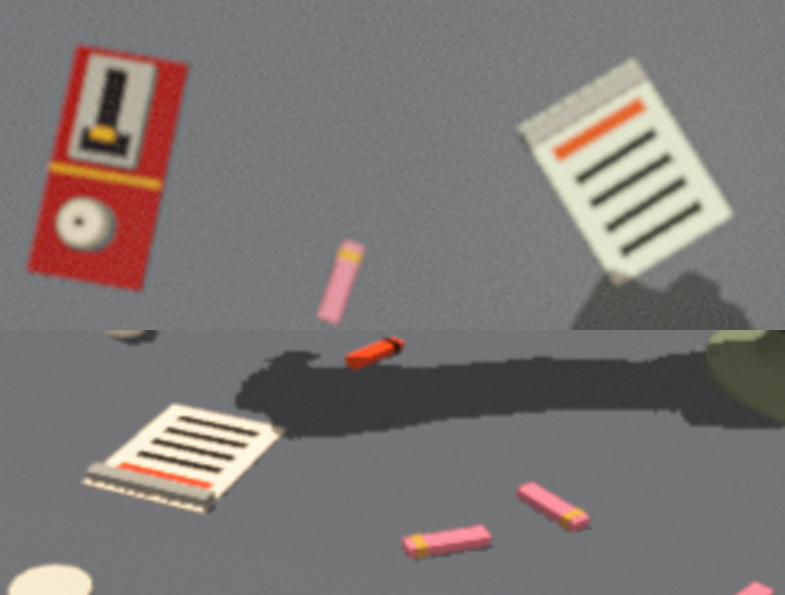

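The top view shows the bar along the sheet's outer edge, but parallax makes this unclear, so I'll measure brightness profiles across the margin in both views.

```bash
python3 - <<'E'
from meas import *
def proj(n,P):
    c=get_calibration(n); f=200/np.tan(np.radians(c["fovy"])/2)
    q=R.from_euler("xyz",c["rotation"]).inv().apply(P-c["xyz"]); u=q[:,:2]/q[:,2:]
    u=u*(1+c["k1"]*(u**2).sum(1,keepdims=True)); return u*f+[c["cx"],c["cy"]]
for n,o in(("top",(592.3,-200.9)),("scene",(589.3,-199.9))):
    im=cv2.imread(f"pics/{n}8.png"); 
    X=np.arange(30,90,1.5); a=np.radians(32.1); e=np.array([np.cos(a),np.sin(a)]); g=np.array([-e[1],e[0]])
    for h in(.003,.015):
        v=[]
        for y in np.arange(-35,36,2):
            P=np.c_[(o+X[:,None]*e+y*g)/1000,np.full(len(X),h)]
            p=proj(n,P).astype(np.float32)
            v.append(cv2.remap(im,p[None,:,0],p[None,:,1],cv2.INTER_LINEAR)[0])
        m=np.mean(v,0)
        print(n,h,[f"{x:.0f}:{int(t[2])},{int(t[0])}" for x,t in zip(X,m)])
    # length
    Y=np.arange(-75,76,2.5); v=[]
    for x in(-3,0,3):
        P=np.c_[(o+(61+x)*e+Y[:,None]*g)/1000,np.full(len(Y),.015)]; p=proj(n,P).astype(np.float32)
        v.append(cv2.remap(im,p[None,:,0],p[None,:,1],cv2.INTER_LINEAR)[0])
    print([f"{y:.0f}:{int(t[2])}" for y,t in zip(Y,np.mean(v,0)) if abs(y)>42])
E
```

```text
top 0.003 ['30:224,196', '32:224,183', '33:224,161', '34:225,130', '36:226,94', '38:226,64', '39:226,48', '40:226,48', '42:226,61', '44:226,86', '45:226,120', '46:226,153', '48:226,178', '50:224,192', '51:221,196', '52:213,191', '54:202,182', '56:191,170', '57:183,163', '58:183,162', '60:186,165', '62:189,168', '63:189,169', '64:189,169', '66:187,167', '68:186,166', '69:187,166', '70:188,167', '72:187,167', '74:182,164', '75:172,157', '76:157,146', '78:141,135', '80:129,128', '81:123,125', '82:122,124', '84:122,124', '86:122,124', '87:123,125', '88:123,125']
top 0.015 ['30:224,185', '32:224,162', '33:225,131', '34:226,95', '36:226,65', '38:226,49', '39:226,48', '40:226,62', '42:226,87', '44:226,122', '45:226,154', '46:226,179', '48:224,193', '50:220,196', '51:212,191', '52:201,180', '54:189,169', '56:183,162', '57:183,163', '58:186,166', '60:189,168', '62:189,169', '63:189,168', '64:187,167', '66:187,166', '68:187,166', '69:188,167', '70:186,166', '72:180,163', '74:169,154', '75:152,143', '76:137,133', '78:127,127', '80:123,124', '81:122,124', '82:122,124', '84:122,124', '86:123,125'
[... 1049 characters left out ...]
2,180', '46:252,149', '48:252,115', '50:251,90', '51:250,78', '52:248,80', '54:243,94', '56:235,113', '57:224,133', '58:213,149', '60:205,159', '62:200,163', '63:197,165', '64:196,164', '66:193,162', '68:187,158', '69:178,150', '70:165,139', '72:145,123', '74:126,107', '75:113,96', '76:109,92', '78:111,93', '80:120,99', '81:140,112', '82:164,129', '84:188,146', '86:205,161', '87:211,166', '88:199,157']
['-75:116', '-72:117', '-70:116', '-68:117', '-65:116', '-62:116', '-60:116', '-58:120', '-55:132', '-52:156', '-50:180', '-48:190', '-45:194', '-42:201', '42:204', '45:203', '48:204', '50:205', '52:203', '55:189', '58:180', '60:204', '62:209', '65:146', '68:112', '70:115', '72:117', '75:116']
```

Profiles put the bar's near foot at about x = 53.5 and its far foot at about x = 69–70, so it is centred at about x = 61.5. Lengthwise it is centred within about 1 mm. The stone, dropper and stick also checked out, so I'm handing in.

```bash
python3 -c "
from workcell import *
print(job_done())"
```

```text
the job is handed in; nothing more can be done
None
```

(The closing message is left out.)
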